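# Sort the bar bits into the caddy and shut its hatch

## Robot

A 7-joint arm with a two-finger parallel gripper is mounted at the origin on a cart in front of the work surface, level with it; the furniture and walls round the work are solid. World frame = base frame: x ahead of the robot, y to its left, z up, the work surface at z = 0. Lengths are in m, angles in rad, forces in N, time in s.
With the tool pointing down it reaches from about 0.35 to 0.9 m from the base axis. Payload 8.1 kg.
Tool frame: the origin (TCP) lies midway between the tips of the shut fingers; the grasp point (between the pads) lies 19 mm behind it; z points along the fingers, x is the direction in which the jaws open and shut, and the axes are right-handed (so a half turn about z gives the same grasp; the last joint's range is limited). The gripper opens to 92 mm and grips with 3 to 60 N. Pads are 19 mm wide; open, the fingers measure 130 mm over their backs; the gripper's body (75 mm by 190 mm) begins 47 mm behind the grasp point.
Start: joints at [1.144, 0.434, 0.025, 1.573, -0.012, 1.134, -0.075], TCP at [0.199, -0.593, 0.227] pointing down, gripper open.
Joint ranges: [-2.62, 2.62], [-0.44, 2.09], [-1.27, 1.32], [0.08, 2.57], [-1.32, 4.46], [0.12, 2], [-2.74, 2.74]. Speed limits (rad/s): [2.22, 2.22, 3.01, 3.01, 3.14, 3.14, 3.14].

## Interface

Orientations are given as a rotation vector (axis times angle).
In Python, from cell import arm gives the robot as it stands. The module is installed in compiled form; this text tells all that it offers.
- The arm moves only by the tool play_rows, never from a script. Its argument "motion" is a list of rows, each a list of 7 numbers: the gripper's target within -1 to 1 (fully open at 1, half-way at 0, shut at -1), then the shift along the tool's x, y, z in mm, then the turn, a rotation vector about the tool's x, y, z in rad. In form: [[claw, tx, ty, tz, ax, ay, az], ...]. A call has 1 to 10 rows; each row is the pose to reach, as a shift and turn from the pose measured when the call began, along the tool's axes at that moment; what a row does not reach only later rows make up. A row lasts 1/10 s, in which the tool goes at most 50 mm and 8.59 degrees, less where a joint would pass 70% of its speed; a pose out of reach is approached as far as the arm can. A call with a gripper value outside its range is refused whole. The fingers move at their own pace and stop on an object; "force" is the grip in N (left out, the last holds). Time passes only in rows, so rows that repeat a pose let the fingers close. It gives the time, the measured TCP pose, the force and the opening at its end, in the units of the state.
- arm.observe(): the state, without advancing time (a new reading comes with each control period).
- arm.get_image(name): name is "scene" or "top" or "wrist"; returns a dict with "img" (480x640x3 uint8, blue, green, red), "depth" (480x640 float32, m along the optical axis (not along the pixel's ray), 0 where there is no reading), "K" (3x3 intrinsics, pixels), "k1" (the pictures are not rectified: a ray, as slopes to the right and down, at radius r is drawn at 1 + k1 r^2 times it, then the intrinsics apply), "rvec" (rotation vector, rad) and "tvec" (3), from world to camera coordinates, as OpenCV has them. Camera axes: x right, y down, z forward; pixel columns grow to the right and rows downward; lengths in m; the calibration is good to about 2 mm. A picture is of the moment at which its call begins.
- arm.sign_off(): hands the job in, once; it reports no verdict.
Trained networks look in a picture, given as the dict that the camera call returned (one of the last four; its "shot" number tells which), for a name from the list of things; names that differ only in an ending like _2 or _b are one class to them, and where a whole thing is asked for, a point or a joint stands for the part that bears it (a point fixed in the world has none). Each returns a list of dicts, best first, with "score" (0 to 1); they miss things now and then, are a little off and sometimes report something else, mostly with a low value. They report only what shows in the picture. A call takes as long as a camera call. They do not tell look-alikes from the thing itself.
- arm.look_for(picture, query): "box" ([left, top, width, height] as shares, 0 to 1, of the picture: columns of its width, rows of its height, round what is visible of it).
The state is a dict: "clock": time; "joints": joint angles; "dq": joint speeds; "joint_efforts": joint torques, N m; "position": TCP position; "ee_rot": TCP orientation; "force": force on the tool from outside, world axes, zero at the start; "ft_torque": the same for the moment, N m; "width": opening from 0.0 (shut) to 1.0 (fully open).
Only numpy, scipy, OpenCV 4.12 (cv2) and the standard library are available. Lean on these libraries where they do the work, as an engineer would, in place of code of your own. Each camera call takes 0.05 s, during which the arm holds its last target. There are 200 camera calls.

## Task

Slide the caddy's hatch fully open, then put the loose things from the worktop away in the caddy: lemon and lime in the bin with the bars on its floor, wine corks and bottle stoppers in the bin with the plain floor, all lying below the rim (some of them may not be there today). When everything is in, slide the hatch along its track until it is fully shut against the end frame and let go; leave the jigger, bitters bottle and tin behind the work alone.

Things in the scene. Friction and masses are not known exactly. Their poses are not given: they have to be found in the camera images.
- caddy: Wooden bar caddy fixed to the worktop, 204 (x) x 590 (y) x 97 mm high. Origin on the worktop under the centre of its open bay (y = -145 to 145 mm), which holds the two bins at y = -71 and +71 mm; z up. The bay's -y end wall is the frame the hatch closes against; beyond y = +145 mm is a closed deck where the open hatch parks. Long sides: top 97 mm, inner faces at x = +-84 mm.
- ribbed_bin: Open wooden bin, 172 (x) x 142 (y) x 64 mm high, walls and floor 6 mm, whose floor carries five parallel steel bars along x standing 5 mm proud of the floor. Fixed in the caddy's bay, axes parallel to the caddy's, in either of the two places. Origin at the centre of its underside, 10 mm above the worktop; inside 160 x 130 mm.
- plain_bin: Bin of the same size and make as the ribbed one, but with a plain flat floor; in the other place. Origin at the centre of its underside, 10 mm above the worktop.
- hatch (a joint): Sliding hatch of the caddy: 0 = closed against the end frame, 0.283 m = fully open; slides along the caddy's y, +y opens. Starts part open, covering part of the bins. Panel 176 x 290 x 8 mm, underside 80 mm above the worktop: things in the bins must lie below that. About 1.5 N of friction; stays where it is left.
- hatch_grip (a point): Middle of the upright brass grip bar on the hatch's centre: 60 mm long (caddy x), 16 mm thick (caddy y), standing 36 mm above the hatch top (from 88 to 124 mm above the worktop). This point is 106 mm above the worktop, over the caddy's origin when closed. Axes as the caddy's.
- lemon_mid (a point): Centre of a loose lemon, 71 mm (its x) x 53 (y) x 51 (z), 85 g. Absent in some runs (None).
- lime_mid (a point): Centre of a loose lime, 60 mm (its x) x 48 (y) x 48 (z), 61 g. Absent in some runs (None).
- cork_a_mid (a point): Centre of a loose wine cork, cylinder 23 mm across and 43 mm long along its z, standing on end at the start, 15 g; may roll if knocked over. Absent in some runs (None).
- cork_b_mid (a point): Centre of a loose wine cork, cylinder 23 mm across and 43 mm long along its z, standing on end at the start, 15 g; may roll if knocked over. Absent in some runs (None).
- stopper_a_mid (a point): Centre of a loose bottle stopper, 55 mm tall along its z, 70 g, standing on its round head at the start: the head is 33 mm across (from -27.5 to +2.5 mm along z from this point), the black cone above it is 20 mm across. Absent in some runs (None).
- stopper_b_mid (a point): Centre of a loose bottle stopper, 55 mm tall along its z, 70 g, standing on its round head at the start: the head is 33 mm across (from -27.5 to +2.5 mm along z from this point), the black cone above it is 20 mm across. Absent in some runs (None).
- jigger: Double jigger standing behind the work, 43 mm across, 84 tall (wall cabinets hang over the back of the worktop, fronts at about x = 0.58 m, undersides 0.55 m up); leave it alone. Origin at the centre of its underside.
- bitters: Small bitters bottle standing behind the work, 43 mm across, 142 tall; leave it alone. Origin at the centre of its underside.
- tin: Round tin standing behind the work, 60 mm across, 98 tall; leave it alone. Origin at the centre of its underside.
There are look-alikes about, which are no part of the job. What is shaped like the part that bears stopper_a_mid but pink is not meant.

How it is judged:
By the outcome, as a careful person would: the job done as asked, in the order asked, and still so for the second after the job is handed in, with the robot touching nothing.
Of lemon, lime only 1 to 2 are there at a start; the rules pass over those that are not, and their reading is None.
Of cork_a, cork_b, stopper_a, stopper_b only 3 to 4 are there at a start; the rules pass over those that are not, and their reading is None.
At some moment in a run one of lemon, lime, cork_a, cork_b, stopper_a, stopper_b may be knocked a few centimetres aside while the robot is not near it.
It also fails if it takes over 210 s, if anything falls off the work surface, if the arm or the gripper's body presses on something with over 40 N, if the wrist force passes 120 N, or if a joint passes its speed limit or range.

## Working session

There is one attempt and no reset: what is moved stays moved. The work goes in short steps, Python scripts to look and compute and a tool call to move; the robot and the scene stay as the last step left them, time stands still between calls to the robot, and variables do not carry over. Pictures are saved under pics/ and viewed, on a budget of 14 in all, crops included, one or two more only if the job needs it, and the job is handed in when it is done.

Besides the shell and the picture viewer there is one more tool, called in YAML: its name, and indented under it one key for each argument. play_rows: Moves the arm, as the interface text tells. Its arguments: {"type":"object","properties":{"motion":{"type":"array"},"force":{"type":"number"}},"required":["motion"]}

```bash
mkdir -p pics; cat > h.py <<'E'
import numpy as np, cv2
from cell import arm
def cam(n):
    p=arm.get_image(n); R,_=cv2.Rodrigues(np.array(p['rvec'],float)); p['R']=R; p['t']=np.array(p['tvec'],float).ravel(); return p
def ray(p,u,v):
    K=np.array(p['K']); k=p['k1']; d=np.array([(u-K[0,2])/K[0,0],(v-K[1,2])/K[1,1]]); s=d.copy()
    for _ in range(20): s=d/(1+k*(s@s))
    return s
def px2w(p,u,v,z=None):
    """depth point, or intersection with plane z"""
    s=ray(p,u,v); c=np.array([s[0],s[1],1.])
    if z is None: d=p['depth'][int(round(v)),int(round(u))]; return p['R'].T@(c*d-p['t'])
    o=-p['R'].T@p['t']; w=p['R'].T@c; return o+w*(z-o[2])/w[2]
def w2px(p,X):
    c=p['R']@np.array(X,float)+p['t']; s=c[:2]/c[2]; s=s*(1+p['k1']*(s@s)); K=np.array(p['K']); return K[0,0]*s[0]+K[0,2],K[1,1]*s[1]+K[1,2]
def cloud(p):
    K=np.array(p['K']); v,u=np.mgrid[:480,:640]; d=np.stack([(u-K[0,2])/K[0,0],(v-K[1,2])/K[1,1]],-1); s=d.copy()
    for _ in range(20): s=d/(1+p['k1']*(s**2).sum(-1,keepdims=True))
    c=np.concatenate([s,np.ones((480,640,1))],-1)*p['depth'][...,None]
    return (c-p['t'])@p['R']
def tool():
    s=arm.observe(); R,_=cv2.Rodrigues(np.array(s['ee_rot'],float)); return np.array(s['position']),R,s
def go(X,yaw=None):
    """shift in tool mm and turn to bring TCP to X, tool down with jaw axis at yaw (world)"""
    P,R,s=tool(); t=R.T@(np.array(X)-P)*1000
    if yaw is None: yaw=np.arctan2(R[1,0],R[0,0])
    best=None
    for y in (yaw,yaw+np.pi):
        T=np.array([[np.cos(y),np.sin(y),0],[np.sin(y),-np.cos(y),0],[0,0,-1]])
        r=cv2.Rodrigues(R.T@T)[0].ravel()
        if best is None or np.linalg.norm(r)<np.linalg.norm(best): best=r
    print('shift',t.round(1),'turn',best.round(3), 'len',np.linalg.norm(t).round())
E
python3 - <<'E'
from h import *
np.set_printoptions(suppress=True,precision=3)
a=cam('scene');b=cam('top')
cv2.imwrite('pics/scene.png',a['img']);cv2.imwrite('pics/top.png',b['img'])
for n,p in(('scene',a),('top',b)):
    print(n,-p['R'].T@p['t'],p['R'][2])
    for q in 'caddy ribbed_bin plain_bin hatch hatch_grip lemon_mid lime_mid cork_a_mid stopper_a_mid jigger bitters tin'.split():
        for o in arm.look_for(p,q)[:5]:
            if o['score']<.2: continue
            l,t,w,h=o['box'];u,v=(l+w/2)*640,(t+h/2)*480
            print(q,round(o['score'],2),[round(x) for x in(l*640,t*480,w*640,h*480)],px2w(p,min(u,639),min(v,479)))
print(arm.observe())
E
```

```text
scene [-0.017  0.371  0.599] [ 0.628 -0.553 -0.547]
caddy 0.82 [0, 247, 363, 231] [0.464 0.201 0.087]
caddy 0.24 [397, 255, 14, 23] [ 0.451 -0.276  0.034]
ribbed_bin 0.76 [234, 265, 103, 64] [ 0.547 -0.052  0.018]
hatch 0.87 [63, 282, 216, 148] [0.481 0.208 0.09 ]
hatch_grip 0.84 [64, 283, 218, 148] [-0.017  0.371  0.599]
hatch_grip 0.51 [433, 239, 15, 24] [ 0.436 -0.38   0.031]
lime_mid 0.93 [374, 227, 24, 25] [ 0.536 -0.319  0.037]
cork_a_mid 0.6 [398, 257, 9, 22] [ 0.452 -0.275  0.031]
stopper_a_mid 0.85 [405, 278, 18, 29] [ 0.387 -0.23   0.03 ]
stopper_a_mid 0.81 [355, 278, 20, 28] [ 0.453 -0.168  0.026]
stopper_a_mid 0.65 [380, 304, 20, 28] [ 0.367 -0.139  0.035]
jigger 0.9 [247, 228, 18, 30] [ 0.655 -0.066  0.079]
bitters 0.73 [291, 180, 19, 59] [ 0.706 -0.222  0.077]
tin 0.96 [325, 181, 29, 49] [ 0.681 -0.319  0.061]
top [ 0.405 -0.144  0.953] [ 0.178  0.001 -0.984]
caddy 0.9 [2, 210, 299, 119] [0.497 0.184 0.091]
ribbed_bin 0.84 [220, 228, 74, 95] [ 0.492 -0.008  0.024]
hatch 0.95 [68, 222, 158, 94] [0.494 0.187 0.108]
hatch 0.55 [435, 298, 17, 13] [ 0.435 -0.381  0.045]
hatc
[... 424 characters left out ...]
8, 319, 23, 14] [ 0.393 -0.234  0.054]
jigger 0.78 [280, 171, 22, 29] [ 0.676 -0.077  0.042]
bitters 0.71 [355, 139, 28, 43] [ 0.712 -0.233  0.097]
tin 0.95 [403, 155, 36, 40] [ 0.682 -0.334  0.1  ]
tin 0.27 [5, 210, 297, 120] [0.495 0.181 0.089]
{'clock': 1.3, 'joints': array([ 1.144,  0.435,  0.025,  1.573, -0.012,  1.134, -0.075]), 'dq': array([-0.001,  0.002,  0.   , -0.   ,  0.001,  0.   ,  0.001]), 'joint_efforts': array([  0.001, -66.767,   0.985, -31.48 ,  -0.06 ,   0.033,   0.   ]), 'position': array([ 0.199, -0.593,  0.227]), 'ee_rot': array([ 2.55 , -1.834,  0.   ]), 'force': array([ 1.081, -0.32 , -0.681]), 'ft_torque': array([-0.004,  0.013,  0.005]), 'width': 0.998652048408919}
```

```bash
python3 - <<'E'
import cv2,numpy as np
b=cv2.imread('pics/top.png');a=cv2.imread('pics/scene.png')
x=cv2.resize(b[130:360,0:480],(800,383));y=cv2.resize(a[170:340,220:470],(320,217),interpolation=3)
o=np.zeros((600,800,3),np.uint8);o[:383]=x;o[383:600,:320]=y
o[383:600,320:720]=cv2.resize(b[260:350,290:456],(400,217))
cv2.imwrite('pics/v1.png',o)
E
```

```text
(no output)
```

View pics/v1.png

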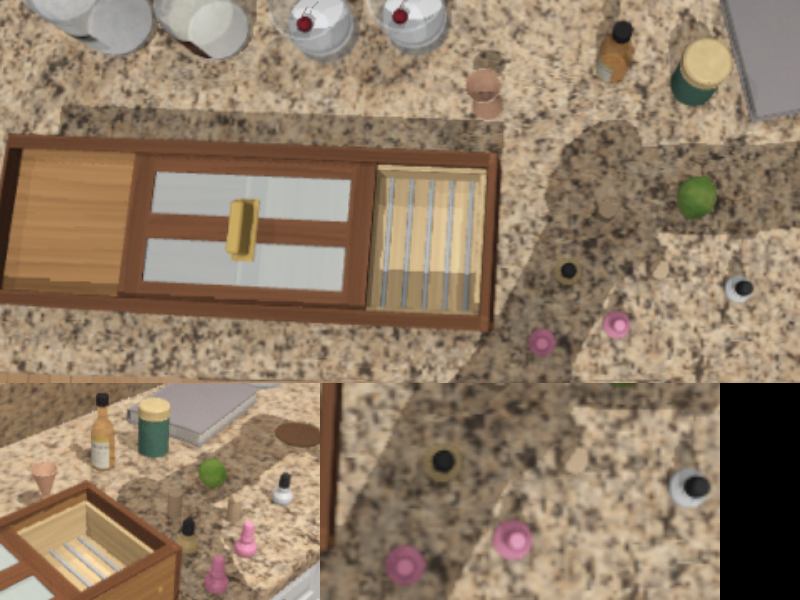

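```bash
python3 - <<'E'
from h import *
np.set_printoptions(suppress=True,precision=4)
a=cam('scene');b=cam('top')
C=cloud(b); z=C[...,2]; 
# rim
m=(abs(z-.097)<.006)&(C[...,1]>-.2)&(C[...,0]<.66)&(C[...,0]>.33)
n,l,st,ce=cv2.connectedComponentsWithStats(m.astype(np.uint8)); 
i=1+np.argmax(st[1:,4]); P=C[l==i]; print('rim',st[i],P[:,2].mean()); r=cv2.minAreaRect((P[:,:2]*1000).astype(np.float32)); print(r, cv2.boxPoints(r))
# grip
m=(z>.116)&(z<.132)&(C[...,1]>.05)&(C[...,1]<.35)&(C[...,0]>.4)&(C[...,0]<.6);P=C[m];print('grip',len(P),P.mean(0),cv2.minAreaRect((P[:,:2]*1000).astype(np.float32)))
for n,p in(('scene',a),('top',b)):
    C=cloud(p);z=C[...,2]
    m=(z>.015)&(z<.2)&(C[...,1]<-.12)&(C[...,0]<.62)&(C[...,0]>.25)&(p['depth']>0)
    k,l,st,ce=cv2.connectedComponentsWithStats(m.astype(np.uint8))
    for i in range(1,k):
        if st[i,4]<12: continue
        P=C[l==i]; T=P[P[:,2]>P[:,2].max()-.012]
        print(n,st[i],'zmax',P[:,2].max().round(3),'c',((P.min(0)+P.max(0))/2),'top',T.mean(0),'bgr',p['img'][l==i].mean(0).round())
o=np.zeros((480,800,3),np.uint8)
o[:240,:]=0
A=a['img'];B=b['img']
o[:480,:400]=cv2.resize(B[150:470,373:640],(400,480));o[:480,400:]=cv2.resize(A[100:420,373:640],(400,480));cv2.imwrite('pics/v2.png',o)
E
```

```text
rim [   0  210  299  120 6003] 0.09784280210802851
((499.4205017089844, 203.4207763671875), (593.5341186523438, 203.92214965820312), 87.8077392578125) [[386.1819 -89.2288]
 [589.9548 -97.0294]
 [612.6591 496.0703]
 [408.8862 503.8709]]
grip 306 [0.4985 0.1917 0.1237] ((499.37322998046875, 192.75006103515625), (16.7100830078125, 58.507789611816406), 87.25164794921875)
scene [ 492  105  130  106 8020] zmax 0.2 c [ 0.435  -0.9073  0.1075] top [ 0.4606 -0.9182  0.1939] bgr [ 96. 110. 124.]
scene [375 229  23  22 366] zmax 0.048 c [ 0.5449 -0.3299  0.0318] top [ 0.5442 -0.329   0.0417] bgr [ 53. 119.  98.]
scene [434 240  14  21 192] zmax 0.056 c [ 0.4354 -0.3826  0.0356] top [ 0.4347 -0.3821  0.0505] bgr [121. 125. 130.]
scene [351 253  11  18 169] zmax 0.044 c [ 0.5303 -0.2213  0.0296] top [ 0.5295 -0.2203  0.0399] bgr [ 88. 113. 136.]
scene [397 257  13  18 179] zmax 0.045 c [ 0.4576 -0.283   0.0299] top [ 0.4562 -0.2813  0.04  ] bgr [113. 142. 168.]
scene [358 276  17  23 241] zmax 0.056 c [ 0.4571 -0.1726  0.0355] top [ 0.4552 -0.1729  0.0504] bgr [61. 82. 95.]
scene [404 278  16  24
[... 322 characters left out ...]
.  85.]
top [358 250  12  13 119] zmax 0.049 c [ 0.5313 -0.2248  0.0321] top [ 0.5315 -0.225   0.044 ] bgr [ 87. 108. 127.]
top [333 285  15  16 192] zmax 0.058 c [ 0.4586 -0.1783  0.0366] top [ 0.4578 -0.1774  0.0539] bgr [58. 78. 89.]
top [388 286  13  12 122] zmax 0.047 c [ 0.4592 -0.2861  0.0313] top [ 0.4587 -0.2858  0.0435] bgr [114. 140. 161.]
top [435 296  18  15 194] zmax 0.061 c [ 0.4376 -0.3875  0.0378] top [ 0.4378 -0.3884  0.0546] bgr [112. 113. 114.]
top [362 317  16  17 195] zmax 0.059 c [ 0.3934 -0.2377  0.0368] top [ 0.3936 -0.237   0.0542] bgr [139. 118. 179.]
top [318 328  15  15 173] zmax 0.058 c [ 0.3733 -0.148   0.0367] top [ 0.3719 -0.1476  0.0535] bgr [105.  88. 142.]
```

View pics/v2.png

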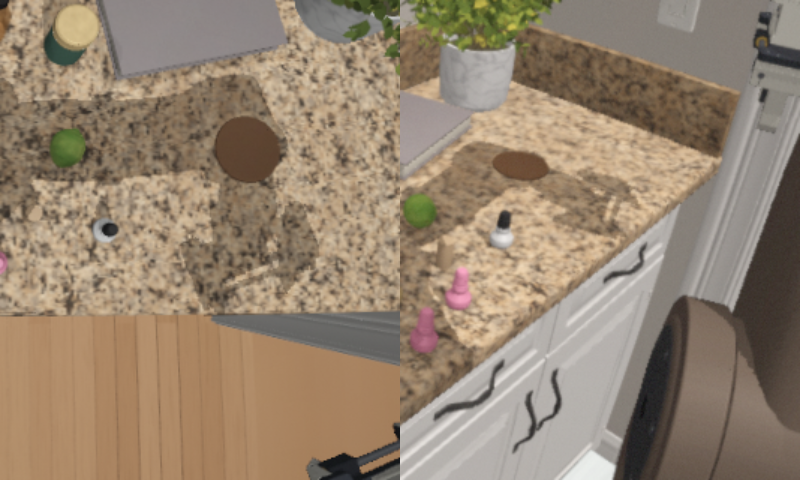

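```bash
python3 -c "
from h import *
go([.43,-.28,.30],np.deg2rad(-92.2))"
```

```text
shift [-222.8 -318.6  -73.2] turn [-0.    -0.     0.362] len 396.0
```

play_rows:
  motion:
    - [1,-110,-160,-73,0,0,0.18]
    - [1,-220,-318,-73,0,0,0.36]
    - [1,-220,-318,-73,0,0,0.36]
    - [1,-220,-318,-73,0,0,0.36]
    - [1,-220,-318,-73,0,0,0.36]
    - [1,-220,-318,-73,0,0,0.36]
    - [1,-220,-318,-73,0,0,0.36]
    - [1,-220,-318,-73,0,0,0.36]
    - [1,-220,-318,-73,0,0,0.36]
    - [1,-220,-318,-73,0,0,0.36]

```text
clock: 2.4
position: [0.4309, -0.282, 0.2999]
ee_rot: [2.184, -2.258, 0.001]
force: [-0.4, -0.5, 0.1]
width: 1.0
```

```bash
cat >> h.py <<'E'
def blobs(p,zmin=.012,box=(.28,.62,-.5,-.12),zmax=.08,amin=60):
    C=cloud(p);z=C[...,2]
    m=(z>zmin)&(z<zmax)&(C[...,0]>box[0])&(C[...,0]<box[1])&(C[...,1]>box[2])&(C[...,1]<box[3])&(p['depth']>.06)
    k,l,st,ce=cv2.connectedComponentsWithStats(m.astype(np.uint8))
    for i in range(1,k):
        if st[i,4]<amin: continue
        P=C[l==i]; hi=np.percentile(P[:,2],98); T=P[P[:,2]>hi-.008]; r=cv2.minAreaRect((P[:,:2]*1000).astype(np.float32))
        print(st[i,:4],'n',st[i,4],'zmax',hi.round(3),'mid',(np.array(r[0])/1000).round(4),np.round(r[1]),round(r[2]),'top',T.mean(0).round(4),'bgr',p['img'][l==i].mean(0).round())
E
python3 - <<'E'
from h import *
np.set_printoptions(suppress=True,precision=4)
p=cam('wrist');cv2.imwrite('pics/w1.png',p['img']);print(-p['R'].T@p['t'],p['R'][2]);blobs(p)
E
```

```text
[ 0.512  -0.2836  0.459 ] [-0.302   0.0093 -0.9533]
[344  68  42  49] n 1610 zmax 0.049 mid [ 0.5465 -0.3355] [52. 48.] 5 top [ 0.5475 -0.3353  0.0451] bgr [ 89. 149. 128.]
[259 100  23  22] n 394 zmax 0.045 mid [ 0.5295 -0.2247] [22. 23.] 86 top [ 0.5296 -0.2243  0.0437] bgr [129. 155. 174.]
[225 160  28  26] n 566 zmax 0.056 mid [ 0.4574 -0.1789] [33. 29.] 25 top [ 0.4566 -0.1775  0.054 ] bgr [ 86. 109. 121.]
[315 160  19  22] n 326 zmax 0.045 mid [ 0.4575 -0.2856] [22. 23.] 62 top [ 0.4573 -0.2857  0.0438] bgr [132. 158. 176.]
[389 171  27  26] n 552 zmax 0.056 mid [ 0.4366 -0.3841] [28. 33.] 50 top [ 0.4357 -0.3853  0.054 ] bgr [116. 122. 124.]
[277 208  24  27] n 502 zmax 0.057 mid [ 0.3942 -0.2373] [32. 28.] 70 top [ 0.3923 -0.2365  0.054 ] bgr [133. 122. 170.]
[208 226  28  27] n 543 zmax 0.056 mid [ 0.3721 -0.1471] [33. 28.] 51 top [ 0.3711 -0.1462  0.0538] bgr [128. 115. 163.]
```

View pics/w1.png

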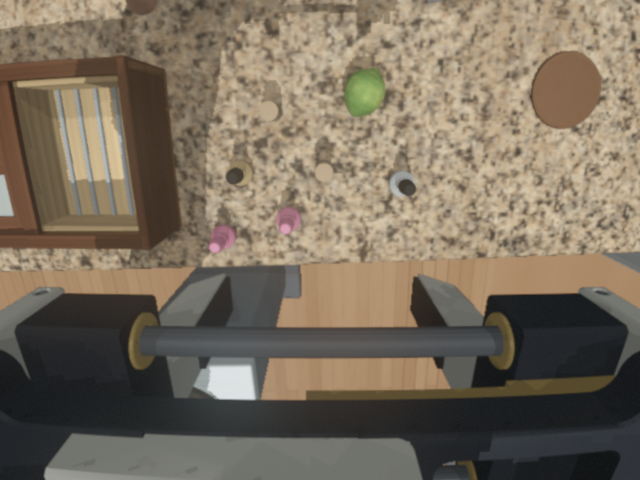

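```bash
python3 -c "
from h import *
go([.499,.192,.20],np.deg2rad(-92.2))"
```

```text
shift [-477.5  -51.8   99.4] turn [ 0.    -0.001  0.002] len 491.0
```

play_rows:
  motion:
    - [1,-240,-26,50,0,0,0]
    - [1,-240,-26,50,0,0,0]
    - [1,-477,-52,99,0,0,0]
    - [1,-477,-52,99,0,0,0]
    - [1,-477,-52,99,0,0,0]
    - [1,-477,-52,99,0,0,0]
    - [1,-477,-52,99,0,0,0]
    - [1,-477,-52,99,0,0,0]
    - [1,-477,-52,99,0,0,0]
    - [1,-477,-52,99,0,0,0]

```text
clock: 3.45
position: [0.4996, 0.1923, 0.1996]
ee_rot: [2.178, -2.262, 0.0]
force: [1.0, 0.1, 0.1]
width: 1.0
```

```bash
python3 - <<'E'
from h import *
np.set_printoptions(suppress=True,precision=4)
p=cam('wrist');cv2.imwrite('pics/w2.png',p['img'])
C=cloud(p);z=C[...,2]
m=(z>.114)&(z<.135)&(C[...,1]>.1)&(C[...,1]<.3)&(C[...,0]>.42)&(C[...,0]<.58)&(p['depth']>.1);P=C[m];print('grip',len(P),P.mean(0),cv2.minAreaRect((P[:,:2]*1000).astype(np.float32)))
go([.499,.192,.098],np.deg2rad(-92.2))
E
```

```text
grip 1719 [0.499  0.1958 0.1243] ((497.0770263671875, 195.75668334960938), (15.811333656311035, 58.95997619628906), 87.35149383544922)
shift [  7.3  -0.4 100.7] turn [0.002 0.003 0.006] len 101.0
```

View pics/w2.png

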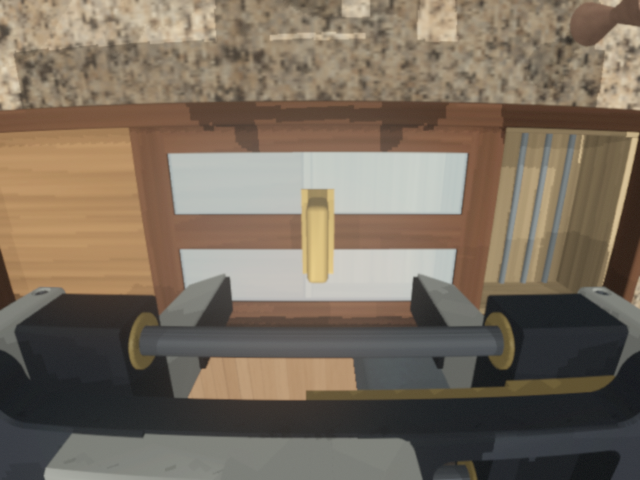

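play_rows:
  motion:
    - [1,0,0,50,0,0,0]
    - [1,0,0,90,0,0,0]
    - [1,0,0,101,0,0,0]
    - [1,0,0,101,0,0,0]
    - [-1,0,0,101,0,0,0]
    - [-1,0,0,101,0,0,0]
    - [-1,0,0,101,0,0,0]
    - [-1,0,0,101,0,0,0]
    - [-1,0,0,101,0,0,0]
    - [-1,0,0,101,0,0,0]
  force: 10

```text
clock: 4.5
position: [0.499, 0.1994, 0.0979]
ee_rot: [-2.185, 2.255, 0.005]
force: [-0.4, -0.1, -0.5]
width: 0.529
```

play_rows:
  motion:
    - [-1,-20,0,0,0,0,0]
    - [-1,-40,0,0,0,0,0]
    - [-1,-60,0,0,0,0,0]
    - [-1,-80,0,0,0,0,0]
    - [-1,-100,0,0,0,0,0]
    - [-1,-115,0,0,0,0,0]
    - [-1,-125,0,0,0,0,0]
    - [-1,-130,0,0,0,0,0]
    - [-1,-130,0,0,0,0,0]

```text
clock: 5.4
position: [0.5037, 0.3299, 0.0981]
ee_rot: [-2.184, 2.255, 0.005]
force: [5.7, 1.0, -6.4]
width: 0.173
```

```bash
python3 -c "
from h import *
P,R,s=tool();print(P,s['force'],s['width'],R)"
```

```text
[0.50367865 0.32992085 0.09806916] [ 5.69076502  0.96585738 -6.41816389] 0.17261726212728534 [[-3.18178017e-02 -9.99493599e-01 -4.15345522e-04]
 [-9.99485986e-01  3.18159227e-02  3.93831701e-03]
 [-3.92310805e-03  5.40440619e-04 -9.99992159e-01]]
```

play_rows:
  motion:
    - [-1,-4,0,0,0,0,0]
    - [-1,-8,0,0,0,0,0]
    - [-1,-12,0,0,0,0,0]
    - [-1,-16,0,0,0,0,0]
    - [-1,-20,0,0,0,0,0]
    - [-1,-23,0,0,0,0,0]
    - [-1,-26,0,0,0,0,0]
    - [-1,-26,0,0,0,0,0]

```text
clock: 6.2
position: [0.5045, 0.3503, 0.0979]
ee_rot: [2.179, -2.256, 0.003]
force: [-1.3, -19.7, 11.5]
width: 0.224
```

play_rows:
  motion:
    - [1,0,0,0,0,0,0]
    - [1,0,0,0,0,0,0]
    - [1,0,0,0,0,0,0]
    - [1,0,0,0,0,0,0]
    - [1,0,0,0,0,0,0]
    - [1,0,0,0,0,0,0]
    - [1,0,0,-40,0,0,0]
    - [1,0,0,-90,0,0,0]
    - [1,0,0,-140,0,0,0]
    - [1,0,0,-140,0,0,0]

```text
clock: 7.2
position: [0.5073, 0.354, 0.2456]
ee_rot: [-2.178, 2.255, -0.004]
force: [0.0, 0.9, -0.6]
width: 0.991
```

```bash
python3 - <<'E'
from h import *
np.set_printoptions(suppress=True,precision=4)
b=cam('top');p=cam('wrist')
C=cloud(p);z=C[...,2]
m=(z>.114)&(z<.135)&(C[...,1]>.25)&(C[...,1]<.45)&(C[...,0]>.42)&(C[...,0]<.58)&(p['depth']>.1);P=C[m];print('grip',len(P),P.mean(0),cv2.minAreaRect((P[:,:2]*1000).astype(np.float32)))
o=np.zeros((600,800,3),np.uint8);o[:300,:400]=cv2.resize(p['img'],(400,300));o[:300,400:]=cv2.resize(b['img'],(400,300))
o[300:]=cv2.resize(b['img'][190:340,0:400],(800,300));cv2.imwrite('pics/v3.png',o)
C=cloud(b);z=C[...,2]
# bin floors / walls: profile along y at x~0.46, 0.53
for x in(.455,.53):
    sel=(abs(C[...,0]-x)<.004)&(C[...,1]<.3)&(C[...,1]>-.12)&(b['depth']>0)
    P=C[sel];P=P[np.argsort(P[:,1])];print(x,[(round(q[1],3),round(q[2],3)) for q in P[::3]])
blobs(b,amin=20)
go([.457,-.178,.15],np.deg2rad(-92.2))
E
```

```text
grip 1303 [0.5045 0.3487 0.1243] ((502.6834716796875, 348.457275390625), (15.920963287353516, 59.07611083984375), 87.91109466552734)
0.455 [(np.float64(-0.119), np.float64(0.003)), (np.float64(-0.119), np.float64(0.001)), (np.float64(-0.117), np.float64(-0.0)), (np.float64(-0.115), np.float64(0.003)), (np.float64(-0.113), np.float64(0.003)), (np.float64(-0.113), np.float64(0.002)), (np.float64(-0.11), np.float64(0.001)), (np.float64(-0.108), np.float64(0.002)), (np.float64(-0.106), np.float64(0.002)), (np.float64(-0.106), np.float64(-0.0)), (np.float64(-0.104), np.float64(0.001)), (np.float64(-0.102), np.float64(0.001)), (np.float64(-0.1), np.float64(0.003)), (np.float64(-0.1), np.float64(-0.0)), (np.float64(-0.098), np.float64(-0.001)), (np.float64(-0.096), np.float64(0.0)), (np.float64(-0.094), np.float64(0.003)), (np.float64(-0.094), np.float64(-0.002)), (np.float64(-0.092), np.float64(0.002)), (np.float64(-0.092), np.float64(0.073)), (np.float64(-0.092), np.float64(0.069)), (np.float64(-0.092), np.float64(0.068)), (np.float64(-0.091), np.float64(0.094)), (np.float64(-0.09), np.fl
[... 25085 characters left out ...]
52  0.0439] bgr [122. 149. 171.]
[333 285  15  16] n 196 zmax 0.057 mid [ 0.4586 -0.1783] [29. 31.] 89 top [ 0.4578 -0.1779  0.0543] bgr [ 79. 105. 118.]
[388 286  13  13] n 123 zmax 0.047 mid [ 0.4589 -0.2858] [21. 22.] 73 top [ 0.459  -0.2864  0.0442] bgr [121. 148. 170.]
[435 296  18  15] n 205 zmax 0.057 mid [ 0.4369 -0.3864] [30. 27.] 19 top [ 0.4378 -0.3885  0.0546] bgr [112. 114. 115.]
[361 317  17  17] n 216 zmax 0.057 mid [ 0.3935 -0.2368] [31. 32.] 46 top [ 0.3935 -0.237   0.0543] bgr [135. 116. 175.]
[318 328  15  16] n 192 zmax 0.057 mid [ 0.3723 -0.148 ] [30. 28.] 0 top [ 0.3721 -0.1475  0.054 ] bgr [132. 112. 173.]
shift [530.7  29.9  91.1] turn [-0.    -0.003  0.004] len 539.0
```

View pics/v3.png

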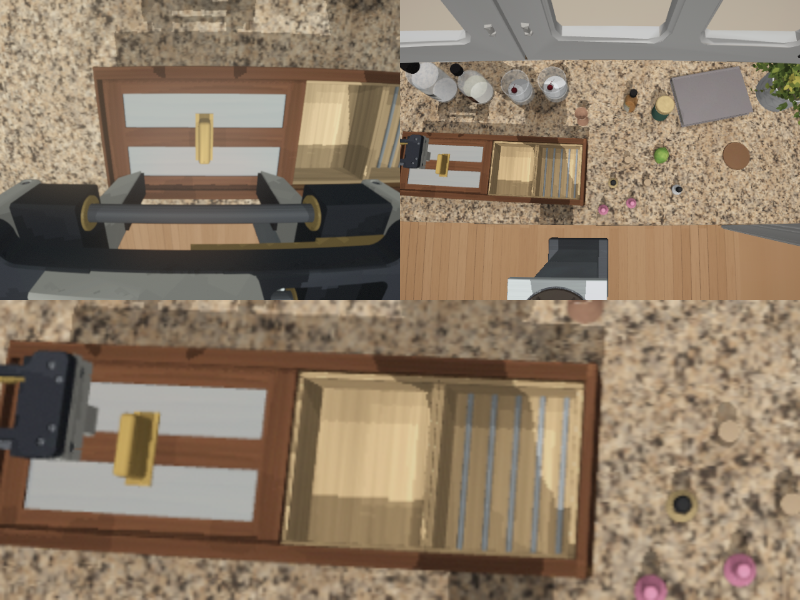

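```bash
python3 -c "
from h import *
go([.457,-.178,.13],0)
print(arm.observe()['joints'])"
```

```text
shift [530.7  29.9 111.1] turn [-0.002 -0.002  1.536] len 543.0
[-0.4424609   0.44208623 -0.37012879  1.55292943  0.17055468  1.18046479
 -2.4509898 ]
```

play_rows:
  motion:
    - [1,50,3,0,0,0,-0.15]
    - [1,100,6,0,0,0,-0.3]
    - [1,150,9,0,0,0,-0.45]
    - [1,200,12,0,0,0,-0.6]
    - [1,250,15,0,0,0,-0.75]
    - [1,300,18,0,0,0,-0.9]
    - [1,350,21,0,0,0,-1.05]
    - [1,400,24,0,0,0,-1.2]
    - [1,450,27,30,0,0,-1.35]
    - [1,500,30,60,0,0,-1.5]

```text
clock: 8.3
position: [0.4623, -0.1016, 0.2034]
ee_rot: [3.12, -0.341, 0.001]
force: [0.4, -0.8, -0.1]
width: 1.002
```

```bash
cat >> h.py <<'E'
def close(x,y,z,yaw=None):
    b=cam('top'); blobs(b,amin=40); go([x,y,z],yaw); print(arm.observe()['joints'].round(2))
E
python3 -c "
from h import *
close(.457,-.178,.003,0)"
```

```text
[406 235  24  27] n 503 zmax 0.05 mid [ 0.5489 -0.3377] [51. 49.] 11 top [ 0.5488 -0.3366  0.046 ] bgr [ 79. 153. 127.]
[358 250  12  13] n 121 zmax 0.046 mid [ 0.531  -0.2254] [21. 22.] 46 top [ 0.5314 -0.225   0.044 ] bgr [132. 160. 183.]
[333 285  15  16] n 187 zmax 0.058 mid [ 0.4586 -0.1782] [31. 29.] 0 top [ 0.4576 -0.1778  0.0547] bgr [ 85. 110. 123.]
[388 286  13  13] n 125 zmax 0.047 mid [ 0.4589 -0.2859] [21. 22.] 73 top [ 0.4589 -0.2863  0.044 ] bgr [123. 150. 171.]
[435 296  18  15] n 205 zmax 0.058 mid [ 0.4369 -0.3864] [31. 28.] 16 top [ 0.4376 -0.3886  0.0553] bgr [121. 123. 124.]
[361 317  17  17] n 213 zmax 0.058 mid [ 0.3935 -0.2367] [31. 31.] 44 top [ 0.3935 -0.2369  0.0546] bgr [145. 125. 187.]
shift [ 13.6  65.5 196.7] turn [ 0.007  0.006 -0.209] len 208.0
[ 0.5   0.26 -0.46  1.94  0.14  0.98 -0.24]
```

play_rows:
  motion:
    - [1,7,33,50,0,0,-0.1]
    - [1,14,65,80,0,0,-0.21]
    - [1,14,65,80,0,0,-0.21]
    - [1,14,65,110,0,0,-0.21]
    - [1,14,65,150,0,0,-0.21]
    - [1,14,65,180,0,0,-0.21]
    - [1,14,65,197,0,0,-0.21]
    - [1,14,65,197,0,0,-0.21]
    - [-1,14,65,197,0,0,-0.21]
    - [-1,14,65,197,0,0,-0.21]
  force: 15

```text
clock: 9.35
position: [0.4572, -0.1769, 0.0023]
ee_rot: [3.136, 0.0, -0.012]
force: [0.5, 0.7, -0.5]
width: 0.87
```

play_rows:
  motion:
    - [-1,0,0,0,0,0,0]
    - [-1,0,0,0,0,0,0]
    - [-1,0,0,0,0,0,0]
    - [-1,0,0,0,0,0,0]
    - [-1,0,0,0,0,0,0]
    - [-1,0,0,0,0,0,0]
    - [-1,0,0,0,0,0,0]

```text
clock: 10.05
position: [0.4572, -0.1769, 0.0023]
ee_rot: [3.136, 0.0, -0.012]
force: [-0.5, -0.6, 0.6]
width: 0.342
```

play_rows:
  motion:
    - [-1,0,0,-30,0,0,0]
    - [-1,0,0,-75,0,0,0]
    - [-1,0,0,-120,0,0,0]
    - [-1,3,-45,-158,0,0,0]
    - [-1,5,-95,-158,0,0,0]
    - [-1,7,-145,-158,0,0,0]
    - [-1,9,-195,-158,0,0,0]
    - [-1,11,-245,-158,0,0,0]
    - [-1,13,-295,-158,0,0,0]
    - [-1,13,-335,-158,0,0,0]

```text
clock: 11.05
position: [0.4711, 0.161, 0.1585]
ee_rot: [3.136, 0.0, -0.012]
force: [1.6, -1.1, -0.2]
width: 0.341
```

```bash
python3 -c "
from h import *
print(tool()[0],arm.observe()['width'],arm.observe()['force'].round(1))
go([.47,.165,.042],0)"
```

```text
[0.47114558 0.1610412  0.15849883] 0.3406451919361882 [ 1.6 -1.1 -0.2]
shift [ -0.3  -4.6 116.5] turn [0.005 0.008 0.   ] len 117.0
```

play_rows:
  motion:
    - [-1,0,-4,45,0,0,0]
    - [-1,0,-4,85,0,0,0]
    - [-1,0,-4,110,0,0,0]
    - [-1,0,-4,117,0,0,0]
    - [-1,0,-4,117,0,0,0]
    - [-0.1,0,-4,117,0,0,0]
    - [-0.1,0,-4,117,0,0,0]
    - [-0.1,0,-4,117,0,0,0]
    - [-0.1,0,-4,70,0,0,0]
    - [-0.1,0,-4,20,0,0,0]

```text
clock: 12.05
position: [0.4699, 0.1646, 0.1392]
ee_rot: [3.136, 0.001, -0.016]
force: [1.3, 0.4, 0.5]
width: 0.449
```

```bash
python3 -c "
from h import *
close(.436,-.385,.12,0)
p=cam('wrist');cv2.imwrite('pics/w3.png',p['img'])
blobs(p,zmin=.03,box=(.42,.574,.075,.2),amin=40)"
```

```text
[406 235  24  27] n 503 zmax 0.05 mid [ 0.5489 -0.3374] [50. 49.] 12 top [ 0.5496 -0.3368  0.0462] bgr [ 75. 146. 120.]
[358 250  12  13] n 120 zmax 0.047 mid [ 0.531  -0.2251] [22. 21.] 59 top [ 0.5317 -0.225   0.0442] bgr [125. 153. 175.]
[388 286  13  13] n 124 zmax 0.047 mid [ 0.4593 -0.2858] [21. 21.] 43 top [ 0.4588 -0.2862  0.0442] bgr [124. 151. 173.]
[435 296  18  15] n 203 zmax 0.057 mid [ 0.4367 -0.386 ] [31. 27.] 19 top [ 0.4378 -0.3884  0.0546] bgr [115. 117. 117.]
[361 317  17  17] n 213 zmax 0.058 mid [ 0.3935 -0.2367] [31. 32.] 47 top [ 0.3936 -0.237   0.0543] bgr [136. 116. 176.]
[318 328  15  15] n 192 zmax 0.057 mid [ 0.3733 -0.148 ] [28. 28.] 0 top [ 0.3721 -0.1475  0.0543] bgr [134. 113. 174.]
shift [-38.4 552.2  28.5] turn [ 0.002 -0.001  0.001] len 554.0
[ 0.01  0.39 -0.58  1.93  0.27  0.9  -0.72]
[298 211  40  45] n 1290 zmax 0.072 mid [0.4701 0.1675] [28. 33.] 81 top [0.4691 0.1667 0.0703] bgr [101. 130. 148.]
[432 260  23  35] n 356 zmax 0.068 mid [0.5733 0.1234] [36.  1.] 88 top [0.5737 0.1281 0.0646] bgr [111. 144. 164.]
```

View pics/w3.png

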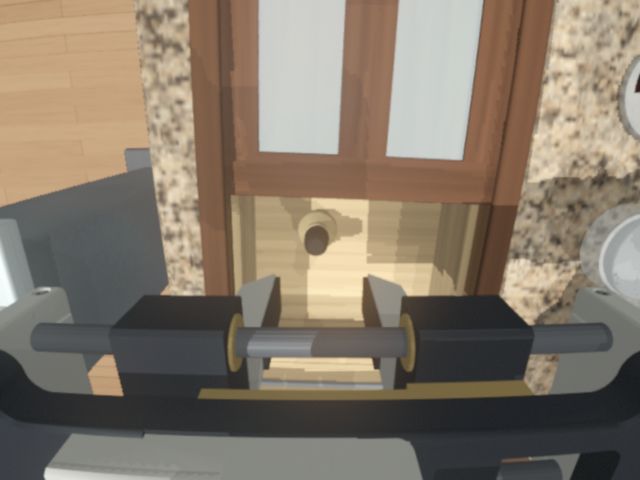

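play_rows:
  motion:
    - [-0.1,-4,50,-20,0,0,0]
    - [-0.1,-8,100,-20,0,0,0]
    - [0,-12,150,-20,0,0,0]
    - [0.5,-16,200,-20,0,0,0]
    - [1,-20,250,-20,0,0,0]
    - [1,-24,300,-20,0,0,0]
    - [1,-28,350,-20,0,0,0]
    - [1,-32,400,-20,0,0,0]
    - [1,-36,450,-20,0,0,0]
    - [1,-38,500,-20,0,0,0]

```text
clock: 13.15
position: [0.4359, -0.3297, 0.1663]
ee_rot: [3.139, -0.001, 0.005]
force: [1.0, 0.8, 0.8]
width: 0.992
```

play_rows:
  motion:
    - [1,0,40,0,0,0,0]
    - [1,0,40,0,0,0,0]
    - [1,0,40,0,0,0,0]

```text
clock: 13.45
position: [0.4355, -0.3705, 0.1665]
ee_rot: [3.139, -0.004, 0.006]
force: [1.5, 1.2, -0.1]
width: 1.004
```

```bash
python3 -c "
from h import *
print(tool()[0])
close(.436,-.385,.003,0)
p=cam('wrist');blobs(p,box=(.28,.62,-.6,-.12))"
```

```text
[ 0.43550268 -0.37052204  0.16645494]
[406 235  24  27] n 501 zmax 0.05 mid [ 0.549  -0.3374] [51. 50.] 11 top [ 0.5496 -0.3365  0.0459] bgr [ 73. 142. 117.]
[358 250  12  13] n 119 zmax 0.048 mid [ 0.5312 -0.2255] [21. 22.] 46 top [ 0.5318 -0.2253  0.0442] bgr [ 93. 116. 135.]
[423 296  29  18] n 339 zmax 0.058 mid [ 0.4334 -0.3722] [30. 58.] 14 top [ 0.4378 -0.3879  0.0552] bgr [122. 134. 143.]
[361 317  17  17] n 214 zmax 0.057 mid [ 0.3934 -0.2367] [31. 32.] 44 top [ 0.3936 -0.237   0.0545] bgr [140. 121. 180.]
[318 328  15  16] n 192 zmax 0.058 mid [ 0.3723 -0.148 ] [30. 28.] 0 top [ 0.3721 -0.1475  0.0543] bgr [113.  95. 151.]
shift [ -0.6  15.6 163.6] turn [ 0.002 -0.004 -0.   ] len 164.0
[ 0.9   0.44 -0.4   1.76  0.2   0.98  0.42]
[421  24  41  40] n 1122 zmax 0.045 mid [ 0.5289 -0.2243] [22. 22.] 52 top [ 0.5285 -0.2247  0.0435] bgr [ 77.  95. 108.]
[249  41  40  42] n 1345 zmax 0.056 mid [ 0.3928 -0.2372] [32. 29.] 40 top [ 0.3921 -0.2364  0.0542] bgr [114. 104. 147.]
[418 156  61  56] n 2709 zmax 0.049 mid [ 0.5465 -0.3354] [51. 48.] 10 top [ 0.5456 -0.3346  0.045 ] bgr [ 71. 127. 105.]
[298 191  41  67] n 1680 zmax 0.056 mid [ 0.4328 -0.3702] [33. 59.] 10 top [ 0.4351 -0.3848  0.0541] bgr [115. 128. 137.]
```

```bash
python3 -c "
from h import *
p=cam('wrist');cv2.imwrite('pics/w4.png',cv2.resize(p['img'][100:300,200:500],(750,500)))
C=cloud(p);I=p['img'];z=C[...,2]
m=(z>.02)&(z<.07)&(abs(C[...,0]-.433)<.04)&(abs(C[...,1]+.37)<.06)
for lo,hi in((.036,.048),(.049,.06)):
    P=C[m&(z>lo)&(z<hi)];print(lo,len(P),P.mean(0),P.min(0),P.max(0))
"
```

```text
0.036 717 [ 0.42374319 -0.35943551  0.0439502 ] [ 0.41037515 -0.38756873  0.03617002] [ 0.44443991 -0.34470788  0.0478777 ]
0.049 306 [ 0.43525902 -0.38507101  0.05410302] [ 0.42715803 -0.39465079  0.04910346] [ 0.44330222 -0.37812265  0.05720139]
```

View pics/w4.png

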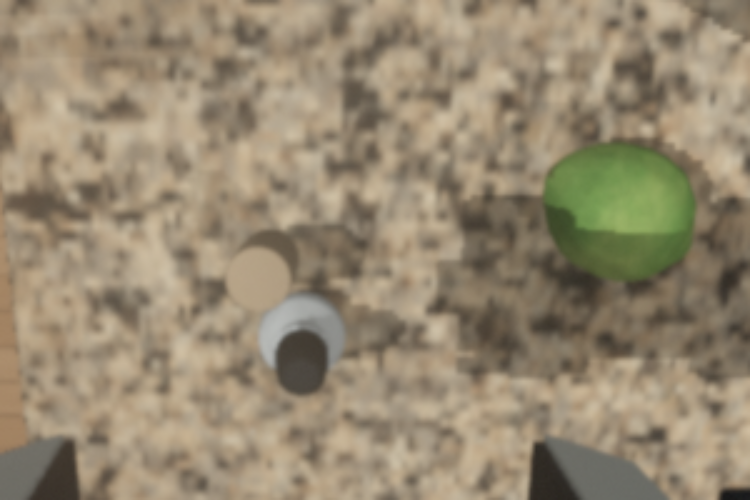

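```bash
python3 -c "
from h import *
go([.4355,-.385,.003],np.deg2rad(26))"
```

```text
shift [ -1.5  16.6 163.7] turn [ 0.003 -0.003 -0.452] len 165.0
```

play_rows:
  motion:
    - [1,0,16,40,0,0,-0.15]
    - [1,0,16,80,0,0,-0.3]
    - [1,0,16,80,0,0,-0.45]
    - [1,0,16,80,0,0,-0.45]
    - [1,0,16,110,0,0,-0.45]
    - [1,0,16,140,0,0,-0.45]
    - [1,0,16,158,0,0,-0.45]
    - [1,0,16,164,0,0,-0.45]
    - [1,0,16,164,0,0,-0.45]
    - [-1,0,16,164,0,0,-0.45]

```text
clock: 14.6
position: [0.4381, -0.3846, 0.0041]
ee_rot: [3.058, 0.701, 0.007]
force: [-0.4, -0.4, -0.0]
width: 0.952
```

play_rows:
  motion:
    - [-1,0,0,0,0,0,0]
    - [-1,0,0,0,0,0,0]
    - [-1,0,0,0,0,0,0]
    - [-1,0,0,0,0,0,0]
    - [-1,0,0,0,0,0,0]
    - [-1,0,0,0,0,0,0]
    - [-1,0,0,0,0,0,0]
    - [-1,0,0,0,0,0,0]
    - [-1,0,0,-10,0,0,0]
    - [-1,0,0,-40,0,0,0]

```text
clock: 15.6
position: [0.4363, -0.3833, 0.0428]
ee_rot: [3.062, 0.703, 0.002]
force: [0.1, 0.5, -0.5]
width: 0.34
```

play_rows:
  motion:
    - [-1,0,0,-40,0,0,0]
    - [-1,0,0,-80,0,0,0]
    - [-1,0,0,-115,0,0,0]
    - [-1,0,0,-115,0,0,0]

```text
clock: 16.0
position: [0.439, -0.3846, 0.1635]
ee_rot: [3.055, 0.702, 0.011]
force: [-0.0, -0.3, -1.1]
width: 0.335
```

```bash
python3 -c "
from h import *
P,R,s=tool();print(P,s['width'])
go([.47,.108,.16],0)
p=cam('top');blobs(p,amin=40)"
```

```text
[ 0.43895887 -0.38455082  0.1635455 ] 0.3353578478797627
shift [ 242.8 -429.7    1.1] turn [ 0.007 -0.007  0.451] len 494.0
[406 235  24  27] n 504 zmax 0.05 mid [ 0.5489 -0.3375] [51. 49.] 11 top [ 0.5491 -0.3371  0.0459] bgr [ 78. 151. 125.]
[358 250  12  13] n 121 zmax 0.047 mid [ 0.5312 -0.2255] [21. 22.] 44 top [ 0.5317 -0.225   0.0441] bgr [ 91. 113. 132.]
[424 304  15  11] n 132 zmax 0.047 mid [ 0.4258 -0.36  ] [21. 21.] 67 top [ 0.4259 -0.3604  0.0443] bgr [124. 151. 172.]
[361 317  17  17] n 215 zmax 0.057 mid [ 0.3935 -0.2369] [31. 32.] 44 top [ 0.3935 -0.237   0.054 ] bgr [135. 116. 175.]
[318 328  15  16] n 191 zmax 0.057 mid [ 0.3723 -0.148 ] [30. 28.] 0 top [ 0.3721 -0.1475  0.0541] bgr [111.  92. 148.]
```

play_rows:
  motion:
    - [-1,24,-43,0,0,0,0.11]
    - [-1,48,-86,0,0,0,0.22]
    - [-1,73,-129,0,0,0,0.33]
    - [-1,97,-172,0,0,0,0.45]
    - [-1,121,-215,0,0,0,0.45]
    - [-1,146,-258,0,0,0,0.45]
    - [-1,170,-301,0,0,0,0.45]
    - [-1,194,-344,0,0,0,0.45]
    - [-1,218,-387,0,0,0,0.45]
    - [-1,243,-430,0,0,0,0.45]

```text
clock: 17.05
position: [0.4677, 0.1104, 0.1585]
ee_rot: [3.137, 0.002, 0.007]
force: [1.2, -0.9, -0.1]
width: 0.337
```

play_rows:
  motion:
    - [-1,0,0,0,0,0,0]
    - [-1,0,0,0,0,0,0]

```text
clock: 17.25
position: [0.4666, 0.1118, 0.1577]
ee_rot: [3.137, 0.008, 0.004]
force: [-0.7, -0.8, -0.9]
width: 0.339
```

```bash
python3 -c "
from h import *
P,R,s=tool();print(P,s['width'])
go([.47,.108,.042],0)"
```

```text
[0.46663858 0.111797   0.1576963 ] 0.3393226977786363
shift [  3.1   3.3 115.7] turn [ 0.004 -0.002  0.005] len 116.0
```

Then down, release, up, and over to the cork near (.4245,-.359) at z≈.16.

play_rows:
  motion:
    - [-1,3,3,45,0,0,0]
    - [-1,3,3,85,0,0,0]
    - [-1,3,3,110,0,0,0]
    - [-1,3,3,116,0,0,0]
    - [-1,3,3,116,0,0,0]
    - [-0.1,3,3,116,0,0,0]
    - [-0.1,3,3,116,0,0,0]
    - [-0.1,3,3,116,0,0,0]
    - [-0.1,3,3,70,0,0,0]
    - [-0.1,3,3,20,0,0,0]

```text
clock: 18.25
position: [0.4685, 0.1085, 0.1384]
ee_rot: [3.137, 0.009, -0.001]
force: [1.6, -0.5, 0.2]
width: 0.448
```

play_rows:
  motion:
    - [-0.1,-5,48,-20,0,0,0]
    - [-0.1,-10,96,-20,0,0,0]
    - [0,-15,145,-20,0,0,0]
    - [0.5,-20,193,-20,0,0,0]
    - [1,-25,241,-20,0,0,0]
    - [1,-30,290,-20,0,0,0]
    - [1,-35,338,-20,0,0,0]
    - [1,-40,386,-20,0,0,0]
    - [1,-45,434,-20,0,0,0]
    - [1,-46,467,-20,0,0,0]

```text
clock: 19.25
position: [0.4238, -0.3627, 0.1612]
ee_rot: [3.135, 0.004, -0.001]
force: [0.7, 0.3, 0.3]
width: 0.994
```

```bash
python3 -c "
from h import *
p=cam('top');blobs(p,amin=40);p=cam('wrist');print();blobs(p,box=(.28,.62,-.6,-.12))
P,R,s=tool();print(P,s['width'])
go([.4245,-.359,.003],0)"
```

```text
[406 235  24  27] n 504 zmax 0.049 mid [ 0.549  -0.3374] [50. 51.] 24 top [ 0.5489 -0.3368  0.0457] bgr [ 68. 133. 109.]
[358 250  12  13] n 122 zmax 0.047 mid [ 0.5311 -0.2253] [21. 22.] 45 top [ 0.5314 -0.2251  0.0439] bgr [ 94. 116. 135.]
[424 304  15  11] n 132 zmax 0.048 mid [ 0.4252 -0.3601] [22. 20.] 85 top [ 0.4259 -0.3606  0.0441] bgr [127. 154. 176.]
[361 317  17  17] n 214 zmax 0.056 mid [ 0.3934 -0.2368] [31. 31.] 45 top [ 0.3935 -0.237   0.0539] bgr [138. 119. 179.]
[318 328  15  16] n 192 zmax 0.057 mid [ 0.3723 -0.148 ] [30. 28.] 0 top [ 0.3721 -0.1475  0.0545] bgr [114.  95. 151.]

[439  22  44  41] n 1234 zmax 0.045 mid [ 0.5289 -0.2242] [23. 23.] 68 top [ 0.5284 -0.2245  0.0435] bgr [ 75.  92. 105.]
[264  39  41  44] n 1399 zmax 0.056 mid [ 0.3925 -0.2369] [32. 30.] 29 top [ 0.3919 -0.2361  0.0541] bgr [113. 103. 147.]
[434 157  64  56] n 2820 zmax 0.049 mid [ 0.5452 -0.3352] [48. 47.] 14 top [ 0.5455 -0.3344  0.045 ] bgr [ 68. 123. 100.]
[310 195  27  34] n 760 zmax 0.045 mid [ 0.4235 -0.3578] [22. 22.] 82 top [ 0.4238 -0.3576  0.0438] bgr [116. 140. 157.]
[ 0.42359078 -0.36447098  0.16080374] 0.9969757077669898
shift [  1.   -6.6 157.8] turn [ 0.007  0.    -0.002] len 158.0
```

play_rows:
  motion:
    - [1,0,-6,40,0,0,0]
    - [1,0,-6,80,0,0,0]
    - [1,0,-6,115,0,0,0]
    - [1,0,-6,145,0,0,0]
    - [1,0,-6,158,0,0,0]
    - [1,0,-6,158,0,0,0]
    - [-1,0,-6,158,0,0,0]
    - [-1,0,-6,158,0,0,0]
    - [-1,0,-6,158,0,0,0]
    - [-1,0,-6,158,0,0,0]
  force: 10

```text
clock: 20.35
position: [0.4239, -0.3599, 0.0035]
ee_rot: [3.134, -0.003, 0.001]
force: [0.3, -0.9, -0.5]
width: 0.703
```

play_rows:
  motion:
    - [-1,0,0,0,0,0,0]
    - [-1,0,0,0,0,0,0]
    - [-1,0,0,0,0,0,0]
    - [-1,0,0,0,0,0,0]
    - [-1,0,0,0,0,0,0]
    - [-1,0,0,0,0,0,0]
    - [-1,0,0,-20,0,0,0]
    - [-1,0,0,-60,0,0,0]
    - [-1,0,0,-105,0,0,0]
    - [-1,0,0,-155,0,0,0]

```text
clock: 21.35
position: [0.4231, -0.3581, 0.1594]
ee_rot: [3.135, -0.002, -0.002]
force: [0.5, -1.6, -0.3]
width: 0.24
```

```bash
python3 -c "
from h import *
P,R,s=tool();print(P,s['width'])
go([.54,.108,.16],0)"
```

```text
[ 0.42305515 -0.35807603  0.15935255] 0.24026420585778266
shift [ 116.2 -466.2   -3.7] turn [ 0.006  0.001 -0.002] len 481.0
```

play_rows:
  motion:
    - [-1,11,-47,0,0,0,0]
    - [-1,22,-94,0,0,0,0]
    - [-1,33,-141,0,0,0,0]
    - [-1,44,-188,0,0,0,0]
    - [-1,55,-235,0,0,0,0]
    - [-1,66,-282,0,0,0,0]
    - [-1,77,-329,0,0,0,0]
    - [-1,88,-376,0,0,0,0]
    - [-1,99,-423,0,0,0,0]
    - [-1,106,-466,0,0,0,0]

```text
clock: 22.35
position: [0.5301, 0.1101, 0.1564]
ee_rot: [3.136, -0.002, -0.001]
force: [1.6, -1.4, -0.0]
width: 0.242
```

play_rows:
  motion:
    - [-1,0,0,0,0,0,0]
    - [-1,0,0,0,0,0,0]

```text
clock: 22.55
position: [0.5298, 0.1117, 0.1562]
ee_rot: [3.136, 0.003, -0.001]
force: [-0.2, -1.3, 0.0]
width: 0.241
```

```bash
python3 -c "
from h import *
P,R,s=tool();print(P,s['width'])
go([.531,.108,.040],0)"
```

```text
[0.52981953 0.11168786 0.15622336] 0.24133268115907655
shift [  1.3   3.  116.2] turn [0.006 0.001 0.002] len 116.0
```

Release, then go to cork 1 at (.529,-.2245).

play_rows:
  motion:
    - [-1,1,3,45,0,0,0]
    - [-1,1,3,85,0,0,0]
    - [-1,1,3,110,0,0,0]
    - [-1,1,3,117,0,0,0]
    - [-1,1,3,117,0,0,0]
    - [-0.25,1,3,117,0,0,0]
    - [-0.25,1,3,117,0,0,0]
    - [-0.25,1,3,117,0,0,0]
    - [-0.25,1,3,70,0,0,0]
    - [-0.25,1,3,20,0,0,0]

```text
clock: 23.55
position: [0.5297, 0.1084, 0.1369]
ee_rot: [3.136, 0.004, -0.006]
force: [2.1, -0.1, 0.4]
width: 0.374
```

play_rows:
  motion:
    - [-0.25,0,48,-20,0,0,0]
    - [-0.25,0,96,-20,0,0,0]
    - [0,0,145,-20,0,0,0]
    - [0.5,0,193,-20,0,0,0]
    - [1,0,241,-20,0,0,0]
    - [1,0,290,-20,0,0,0]
    - [1,-1,332,-20,0,0,0]
    - [1,-1,332,-20,0,0,0]

```text
clock: 24.35
position: [0.5283, -0.2316, 0.1591]
ee_rot: [3.132, -0.011, -0.006]
force: [0.0, -0.4, -0.3]
width: 0.849
```

```bash
python3 -c "
from h import *
p=cam('top');blobs(p,amin=40);blobs(p,zmin=.03,box=(.42,.572,.077,.197),amin=30)
P,R,s=tool();print(P,s['width'])
go([.529,-.2245,.003],0)"
```

```text
[318 328  15  16] n 193 zmax 0.056 mid [ 0.3723 -0.148 ] [30. 28.] 1 top [ 0.3721 -0.1475  0.0538] bgr [108.  91. 145.]
[192 247  15  13] n 145 zmax 0.063 mid [0.5333 0.1064] [21. 22.] 85 top [0.5338 0.1065 0.0599] bgr [135. 163. 186.]
[162 277  19  15] n 212 zmax 0.073 mid [0.4723 0.1608] [29. 30.] 1 top [0.4717 0.1619 0.0704] bgr [ 86. 112. 124.]
[191 277  17  17] n 210 zmax 0.073 mid [0.4708 0.1038] [27. 33.] 80 top [0.4708 0.1051 0.07  ] bgr [131. 134. 135.]
[ 0.52885824 -0.2274565   0.15913645] 0.8911892339408374
shift [  0.7  -4.1 156.1] turn [ 0.007  0.004 -0.004] len 156.0
```

play_rows:
  motion:
    - [1,0,-4,40,0,0,0]
    - [1,0,-4,80,0,0,0]
    - [1,0,-4,115,0,0,0]
    - [1,0,-4,145,0,0,0]
    - [1,0,-4,156,0,0,0]
    - [1,0,-4,156,0,0,0]
    - [-1,0,-4,156,0,0,0]
    - [-1,0,-4,156,0,0,0]
    - [-1,0,-4,156,0,0,0]
    - [-1,0,-4,156,0,0,0]

```text
clock: 25.4
position: [0.5288, -0.2248, 0.0039]
ee_rot: [3.134, -0.006, -0.004]
force: [-0.9, -0.4, 0.2]
width: 0.701
```

play_rows:
  motion:
    - [-1,0,0,0,0,0,0]
    - [-1,0,0,0,0,0,0]
    - [-1,0,0,0,0,0,0]
    - [-1,0,0,0,0,0,0]
    - [-1,0,0,0,0,0,0]
    - [-1,0,0,0,0,0,0]
    - [-1,0,0,-20,0,0,0]
    - [-1,0,0,-60,0,0,0]
    - [-1,0,0,-105,0,0,0]
    - [-1,0,0,-155,0,0,0]

```text
clock: 26.4
position: [0.5283, -0.2233, 0.1598]
ee_rot: [3.135, -0.006, -0.007]
force: [1.4, -1.0, -0.5]
width: 0.243
```

```bash
python3 -c "
from h import *
P,R,s=tool();print(P,s['width'])
go([.532,.167,.16],0)"
```

```text
[ 0.52825724 -0.22325484  0.15979868] 0.24271721673732244
shift [   2.3 -390.3   -2.9] turn [ 0.007  0.004 -0.004] len 390.0
```

play_rows:
  motion:
    - [-1,0,-48,0,0,0,0]
    - [-1,0,-96,0,0,0,0]
    - [-1,1,-144,0,0,0,0]
    - [-1,1,-192,0,0,0,0]
    - [-1,2,-240,0,0,0,0]
    - [-1,2,-288,0,0,0,0]
    - [-1,2,-336,0,0,0,0]
    - [-1,2,-384,0,0,0,0]
    - [-1,2,-388,0,0,0,0]
    - [-1,2,-388,0,0,0,0]

```text
clock: 27.4
position: [0.5311, 0.1667, 0.157]
ee_rot: [3.135, 0.0, -0.007]
force: [-0.1, 0.3, -0.7]
width: 0.244
```

```bash
python3 -c "
from h import *
P,R,s=tool();print(P,s['width'])
go([.532,.167,.040],0)"
```

```text
[0.53113882 0.16666908 0.15701584] 0.24370073106378573
shift [  1.4  -1.1 117. ] turn [0.006 0.004 0.   ] len 117.0
```

play_rows:
  motion:
    - [-1,0,0,45,0,0,0]
    - [-1,0,0,85,0,0,0]
    - [-1,0,0,110,0,0,0]
    - [-1,0,0,117,0,0,0]
    - [-1,0,0,117,0,0,0]
    - [-0.25,0,0,117,0,0,0]
    - [-0.25,0,0,117,0,0,0]
    - [-0.25,0,0,117,0,0,0]
    - [-0.25,0,0,70,0,0,0]
    - [-0.25,0,0,20,0,0,0]

```text
clock: 28.4
position: [0.5299, 0.1661, 0.1376]
ee_rot: [3.134, 0.001, -0.011]
force: [2.2, 0.1, -0.3]
width: 0.374
```

```bash
python3 -c "
from h import *
p=cam('top');blobs(p,amin=40)
go([.5465,-.3355,.16],np.pi/2)
print(arm.observe()['joints'].round(2))"
```

```text
[406 235  24  27] n 503 zmax 0.05 mid [ 0.5489 -0.3375] [51. 49.] 10 top [ 0.5495 -0.3368  0.0459] bgr [ 76. 148. 122.]
[361 317  17  17] n 213 zmax 0.057 mid [ 0.3934 -0.2369] [31. 32.] 45 top [ 0.3934 -0.237   0.0547] bgr [133. 115. 174.]
[318 328  15  16] n 192 zmax 0.056 mid [ 0.3723 -0.148 ] [28. 30.] 90 top [ 0.3721 -0.1475  0.0538] bgr [137. 116. 178.]
shift [ 11.9 504.4 -11.8] turn [ 6.00e-03 -1.00e-03 -1.57e+00] len 505.0
[ 0.01  0.48 -0.57  1.8   0.31  0.96 -0.69]
```

play_rows:
  motion:
    - [-0.25,1,48,-12,0,0,-0.15]
    - [-0.25,2,96,-12,0,0,-0.3]
    - [0,3,145,-12,0,0,-0.45]
    - [0.5,4,193,-12,0,0,-0.6]
    - [1,5,241,-12,0,0,-0.75]
    - [1,6,290,-12,0,0,-0.9]
    - [1,8,338,-12,0,0,-1.05]
    - [1,10,386,-12,0,0,-1.2]
    - [1,12,434,-12,0,0,-1.35]
    - [1,12,470,-12,0,0,-1.5]

```text
clock: 29.45
position: [0.5461, -0.3052, 0.1606]
ee_rot: [2.32, 2.108, 0.001]
force: [0.8, 0.7, 0.6]
width: 0.985
```

```bash
python3 -c "
from h import *
p=cam('wrist');blobs(p,box=(.28,.62,-.6,-.12))
P,R,s=tool();print(P,s['joints'].round(2))
go([.5465,-.3355,.005],np.pi/2)"
```

```text
[369   0  42  47] n 1595 zmax 0.056 mid [ 0.3935 -0.2372] [33. 29.] 49 top [ 0.393  -0.2367  0.0541] bgr [113. 100. 146.]
[484   0  33  12] n 265 zmax 0.021 mid [ 0.3835 -0.1464] [26.  8.] 87 top [ 0.3831 -0.1476  0.0169] bgr [ 84.  72. 112.]
[260 195  55  62] n 2605 zmax 0.049 mid [ 0.5468 -0.3351] [51. 48.] 11 top [ 0.5461 -0.3346  0.0451] bgr [ 72. 121. 105.]
[ 0.54472059 -0.31267306  0.15963526] [ 0.97  0.65 -0.85  1.6   0.53  1.13  1.47]
shift [-21.4   3.2 154.8] turn [ 0.004  0.008 -0.09 ] len 156.0
```

play_rows:
  motion:
    - [1,-21,3,30,0,0,-0.09]
    - [1,-21,3,70,0,0,-0.09]
    - [1,-21,3,110,0,0,-0.09]
    - [1,-21,3,140,0,0,-0.09]
    - [1,-21,3,154,0,0,-0.09]
    - [1,-21,3,154,0,0,-0.09]
    - [-1,-21,3,154,0,0,-0.09]
    - [-1,-21,3,154,0,0,-0.09]
    - [-1,-21,3,154,0,0,-0.09]
    - [-1,-21,3,154,0,0,-0.09]
  force: 12

```text
clock: 30.5
position: [0.5469, -0.3354, 0.0069]
ee_rot: [2.215, 2.214, -0.005]
force: [-0.1, 0.0, -0.6]
width: 0.701
```

play_rows:
  motion:
    - [-1,0,0,0,0,0,0]
    - [-1,0,0,0,0,0,0]
    - [-1,0,0,0,0,0,0]
    - [-1,0,0,0,0,0,0]
    - [-1,0,0,0,0,0,0]
    - [-1,0,0,0,0,0,0]
    - [-1,0,0,-20,0,0,0]
    - [-1,0,0,-60,0,0,0]
    - [-1,0,0,-105,0,0,0]
    - [-1,0,0,-155,0,0,0]

```text
clock: 31.5
position: [0.5451, -0.3334, 0.1621]
ee_rot: [2.216, 2.217, -0.005]
force: [1.6, -1.2, -0.5]
width: 0.497
```

```bash
python3 -c "
from h import *
P,R,s=tool();print(P,s['width'])
go([.491,-.005,.16],np.pi/2)"
```

```text
[ 0.54514111 -0.33340223  0.16214525] 0.49696068106239477
shift [ 3.284e+02 -5.410e+01 -3.000e-01] turn [0.002 0.007 0.   ] len 333.0
```

play_rows:
  motion:
    - [-1,48,-8,0,0,0,0]
    - [-1,96,-16,0,0,0,0]
    - [-1,144,-24,0,0,0,0]
    - [-1,192,-32,0,0,0,0]
    - [-1,240,-40,0,0,0,0]
    - [-1,288,-48,0,0,0,0]
    - [-1,326,-54,0,0,0,0]
    - [-1,326,-54,0,0,0,0]
    - [-1,326,-54,0,0,0,0]

```text
clock: 32.4
position: [0.4907, -0.0067, 0.1596]
ee_rot: [2.214, 2.22, -0.006]
force: [0.1, -0.8, -0.9]
width: 0.494
```

```bash
python3 -c "
from h import *
P,R,s=tool();print(P,s['width'])
go([.491,-.005,.040],np.pi/2)"
```

```text
[ 0.4906925  -0.00668603  0.15955897] 0.49351211672083334
shift [2.600e+00 1.000e-01 1.195e+02] turn [0.002 0.007 0.003] len 120.0
```

play_rows:
  motion:
    - [-1,2,0,45,0,0,0]
    - [-1,2,0,85,0,0,0]
    - [-1,2,0,110,0,0,0]
    - [-1,2,0,119,0,0,0]
    - [-1,2,0,119,0,0,0]
    - [0.25,2,0,119,0,0,0]
    - [0.25,2,0,119,0,0,0]
    - [0.25,2,0,119,0,0,0]
    - [0.25,2,0,119,0,0,0]
    - [0.25,2,0,60,0,0,0]

```text
clock: 33.4
position: [0.4877, -0.0063, 0.0873]
ee_rot: [2.218, 2.224, -0.015]
force: [1.2, -1.5, 0.9]
width: 0.626
```

play_rows:
  motion:
    - [0.25,0,0,-45,0,0,0]
    - [0.25,0,0,-90,0,0,0]
    - [0.5,50,0,-110,0,0,0]
    - [1,100,0,-110,0,0,0]
    - [1,150,0,-110,0,0,0]
    - [1,200,0,-110,0,0,0]
    - [1,250,0,-110,0,0,0]
    - [1,300,0,-110,0,0,0]
    - [1,350,0,-110,0,0,0]
    - [1,353,0,-110,0,0,0]

```text
clock: 34.4
position: [0.4846, 0.355, 0.1955]
ee_rot: [-2.208, -2.231, 0.01]
force: [-0.5, -0.1, -0.3]
width: 0.998
```

```bash
python3 - <<'E'
from h import *
b=cam('top');w=cam('wrist');a=cam('scene')
blobs(b,box=(.25,.9,-.6,-.11),amin=40,zmax=.12)
blobs(b,zmin=.03,box=(.42,.572,.077,.197),amin=30);blobs(b,zmin=.03,box=(.42,.565,-.06,.05),amin=30)
C=cloud(w);z=C[...,2]
m=(z>.114)&(z<.135)&(C[...,1]>.25)&(C[...,1]<.45)&(C[...,0]>.42)&(C[...,0]<.58)&(w['depth']>.1);P=C[m];print('grip',len(P),P.mean(0),cv2.minAreaRect((P[:,:2]*1000).astype(np.float32)))
print(tool()[0]);go([.5035,.349,.10],np.deg2rad(88))
o=np.zeros((600,800,3),np.uint8);o[:300]=cv2.resize(b['img'][190:340,0:400],(800,300));o[300:,:400]=cv2.resize(w['img'],(400,300));o[300:,400:]=cv2.resize(a['img'],(400,300));cv2.imwrite('pics/v5.png',o)
E
```

```text
[433 108 105  92] n 7175 zmax 0.036 mid [ 0.7572 -0.5067] [175. 223.] 11 top [ 0.7561 -0.4984  0.0326] bgr [131. 131. 138.]
[357 150  23  30] n 488 zmax 0.113 mid [ 0.7173 -0.2344] [43. 36.] 76 top [ 0.715  -0.2344  0.1121] bgr [ 71. 102. 132.]
[403 152  37  40] n 1052 zmax 0.103 mid [ 0.7007 -0.3415] [58. 60.] 43 top [ 0.7005 -0.3408  0.0997] bgr [109. 145. 155.]
[361 317  17  17] n 216 zmax 0.057 mid [ 0.3935 -0.2367] [31. 32.] 43 top [ 0.3935 -0.237   0.0541] bgr [136. 116. 176.]
[318 328  15  16] n 191 zmax 0.057 mid [ 0.3723 -0.148 ] [30. 28.] 0 top [ 0.3722 -0.1474  0.0544] bgr [135. 114. 175.]
[192 247  14  13] n 144 zmax 0.063 mid [0.5332 0.1062] [22. 22.] 0 top [0.5338 0.1068 0.0597] bgr [115. 142. 164.]
[164 248  16  13] n 161 zmax 0.062 mid [0.5314 0.1624] [22. 22.] 90 top [0.532  0.1629 0.0597] bgr [108. 133. 154.]
[162 277  19  15] n 210 zmax 0.073 mid [0.4723 0.1612] [29. 31.] 1 top [0.4718 0.1619 0.0701] bgr [ 72.  95. 107.]
[191 277  17  17] n 217 zmax 0.073 mid [0.4708 0.1031] [28. 33.] 79 top [0.4708 0.1051 0.0701] bgr [114. 117. 118.]
[239 259  25  28] n 536 zmax 0.069 mid [4.948e-01 1.000e-04] [50. 50.] 19 top [4.958e-01 3.000e-04 6.530e-02] bgr [ 54. 108.  90.]
grip 1675 [0.49885117 0.34944819 0.12427792] ((501.162109375, 349.3539733886719), (15.97480583190918, 58.324913024902344), 87.91800689697266)
[0.48714468 0.34763066 0.19460352]
shift [ 2.1 17.  94.5] turn [-0.006  0.008  0.039] len 96.0
```

View pics/v5.png

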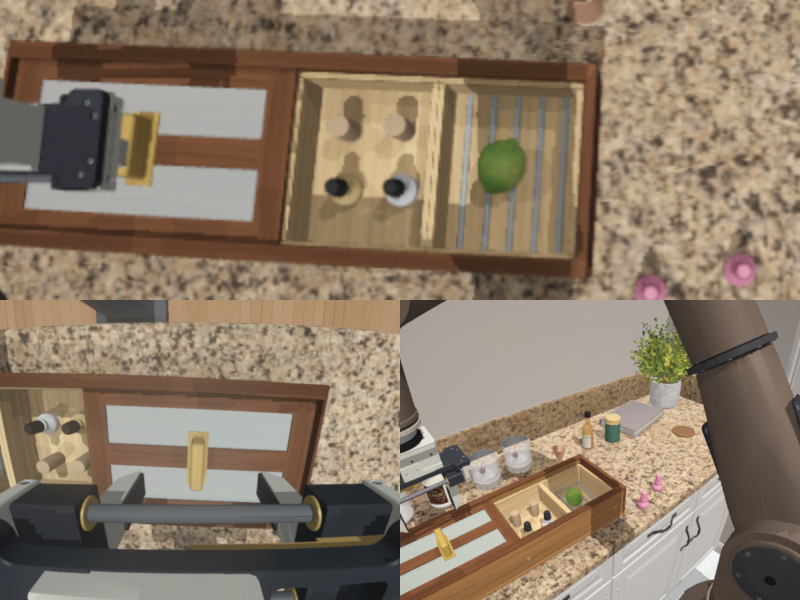

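play_rows:
  motion:
    - [1,2,17,0,0,0,0.04]
    - [1,2,17,0,0,0,0.04]
    - [1,2,17,40,0,0,0.04]
    - [1,2,17,75,0,0,0.04]
    - [1,2,17,95,0,0,0.04]
    - [1,2,17,95,0,0,0.04]
    - [-1,2,17,95,0,0,0.04]
    - [-1,2,17,95,0,0,0.04]
    - [-1,2,17,95,0,0,0.04]
    - [-1,2,17,95,0,0,0.04]
  force: 10

```text
clock: 35.55
position: [0.504, 0.3493, 0.1006]
ee_rot: [2.26, 2.18, -0.013]
force: [0.5, 0.6, 0.6]
width: 0.705
```

play_rows:
  motion:
    - [-1,0,0,0,0,0,0]
    - [-1,0,0,0,0,0,0]
    - [-1,0,0,0,0,0,0]
    - [-1,0,0,0,0,0,0]
    - [-1,0,0,0,0,0,0]
    - [-1,0,0,0,0,0,0]
    - [-1,0,0,0,0,0,0]
    - [-1,0,0,0,0,0,0]

```text
clock: 36.35
position: [0.5039, 0.3479, 0.1004]
ee_rot: [2.26, 2.178, -0.016]
force: [-2.0, -4.5, 3.4]
width: 0.176
```

```bash
python3 -c "
from h import *
P,R,s=tool();print(P,s['width'],s['force']);go([.4935,.066,P[2]],np.deg2rad(88))"
```

```text
[0.50390237 0.34793291 0.10039494] 0.17562247370679865 [-2.03333063 -4.47324736  3.42227069]
shift [-282.1   -0.     2.7] turn [-0.005  0.01  -0.002] len 282.0
```

play_rows:
  motion:
    - [-1,-20,0,0,0,0,0]
    - [-1,-45,0,0,0,0,0]
    - [-1,-70,0,1,0,0,0]
    - [-1,-95,0,1,0,0,0]
    - [-1,-120,0,1,0,0,0]
    - [-1,-145,0,1,0,0,0]
    - [-1,-170,0,2,0,0,0]
    - [-1,-195,0,2,0,0,0]
    - [-1,-220,0,2,0,0,0]
    - [-1,-240,0,2,0,0,0]

```text
clock: 37.35
position: [0.4945, 0.1076, 0.1007]
ee_rot: [2.26, 2.179, -0.016]
force: [-0.1, 3.0, -3.9]
width: 0.178
```

play_rows:
  motion:
    - [-1,-5,0,0,0,0,0]
    - [-1,-10,0,0,0,0,0]
    - [-1,-15,0,0,0,0,0]
    - [-1,-20,0,0,0,0,0]
    - [-1,-25,0,0,0,0,0]
    - [-1,-30,0,0,0,0,0]
    - [-1,-30,0,0,0,0,0]

```text
clock: 38.05
position: [0.4933, 0.0763, 0.1006]
ee_rot: [2.261, 2.178, -0.018]
force: [3.8, -1.9, -11.4]
width: 0.177
```

```bash
python3 -c "
from h import *
P,R,s=tool();print(P,s['width'],s['force']);go([.4935,.066,P[2]],np.deg2rad(88))"
```

```text
[0.49330758 0.07632574 0.10063296] 0.17688986578548607 [  3.78155443  -1.9484447  -11.43614315]
shift [-10.3   0.6   0.1] turn [-0.006  0.01  -0.003] len 10.0
```

Final push, about 6 mm past the expected stop.

play_rows:
  motion:
    - [-1,-4,0,0,0,0,0]
    - [-1,-7,0,0,0,0,0]
    - [-1,-10,0,0,0,0,0]
    - [-1,-13,0,0,0,0,0]
    - [-1,-16,0,0,0,0,0]
    - [-1,-16,0,0,0,0,0]

```text
clock: 38.65
position: [0.4929, 0.065, 0.1014]
ee_rot: [-2.258, -2.182, 0.008]
force: [2.4, 16.5, -14.8]
width: 0.179
```

play_rows:
  motion:
    - [1,0,0,0,0,0,0]
    - [1,0,0,0,0,0,0]
    - [1,0,0,0,0,0,0]
    - [1,0,0,0,0,0,0]
    - [1,0,0,0,0,0,0]
    - [1,0,0,0,0,0,0]
    - [1,0,0,-40,0,0,0]
    - [1,0,0,-85,0,0,0]
    - [1,0,0,-130,0,0,0]
    - [1,0,0,-150,0,0,0]

```text
clock: 39.65
position: [0.4947, 0.0664, 0.2552]
ee_rot: [2.258, 2.183, -0.003]
force: [-0.4, -0.2, 0.2]
width: 0.981
```

```bash
python3 - <<'E'
from h import *
w=cam('wrist');b=cam('top');a=cam('scene')
C=cloud(w);z=C[...,2]
m=(z>.114)&(z<.135)&(C[...,1]>-.05)&(C[...,1]<.2)&(C[...,0]>.42)&(C[...,0]<.58)&(w['depth']>.1);P=C[m];print('grip',len(P),P.mean(0),cv2.minAreaRect((P[:,:2]*1000).astype(np.float32)))
blobs(b,box=(.25,.65,-.6,-.11),amin=40,zmax=.12)
o=np.zeros((600,800,3),np.uint8);o[:300]=cv2.resize(b['img'][190:340,0:400],(800,300));o[300:,:400]=cv2.resize(w['img'],(400,300));o[300:,400:]=cv2.resize(a['img'][200:420,100:420],(400,300));cv2.imwrite('pics/v6.png',o)
E
```

```text
grip 1181 [0.48971409 0.06679574 0.12446404] ((491.08551025390625, 66.86387634277344), (15.306391716003418, 59.107994079589844), 87.82186889648438)
[361 317  17  17] n 216 zmax 0.058 mid [ 0.3935 -0.2368] [31. 31.] 44 top [ 0.3933 -0.2368  0.0544] bgr [142. 122. 183.]
[318 328  15  15] n 191 zmax 0.058 mid [ 0.3733 -0.148 ] [28. 28.] 1 top [ 0.3719 -0.1477  0.0549] bgr [128. 108. 168.]
```

View pics/v6.png

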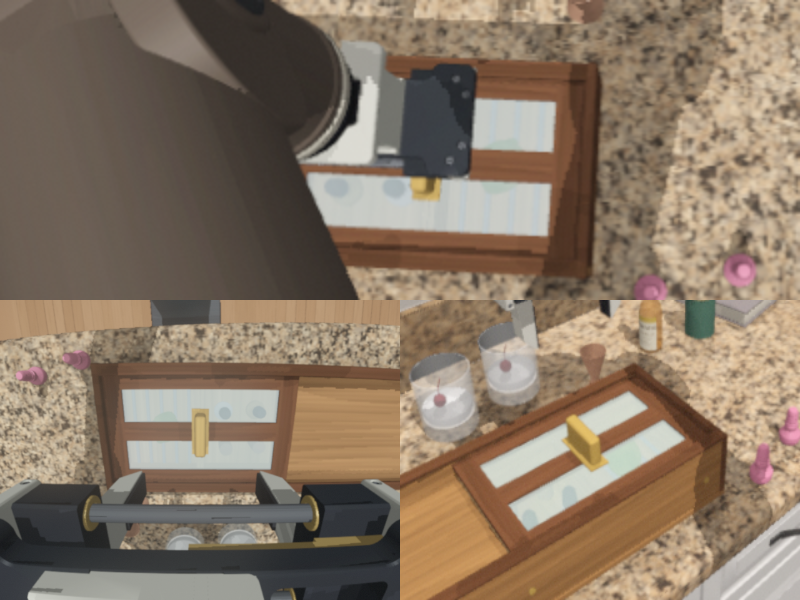

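```bash
python3 -c "
from cell import arm
print(arm.sign_off())"
```

```text
the job is handed in; nothing more can be done
None
```

The job is done and handed in at about 40 s on the robot's clock; the sign-off gave no verdict.

- **Hatch open:** I slid it until it met its stop (about 20 N of resistance).
- **Things put away:** Both stoppers (one brass-headed, one chrome) and both corks stand upright in the plain bin, and the lime is on the bars. I found no lemon in any view. I left the two pink look-alikes alone and did not go near the jigger, bitters bottle or tin.
- **Knocked cork:** One cork was knocked against the chrome stopper during the run. I turned the jaws to take the stopper without touching it, then picked up the cork.
- **Heights:** The tops measured at most 73 mm. That clears the hatch underside (80 mm), but is only about 1 mm below the bins' 74 mm rim for the two stoppers.
- **Hatch shut:** I slid it closed until it met the end frame (about 16 N of resistance), then let go and raised the gripper clear. The grip bar measured y = 0.067 m after release. That is 0.2825 m of travel from fully open, against the 0.283 m stated, which is within measuring error.

The top and scene cameras differed by about 5 mm in y, so I used wrist-camera positions for the grasps. No other checks failed or disagreed.

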